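# Clamp a gas detector in the calibration cradle

### The arm

A 6-joint arm with a two-finger parallel gripper is mounted at the origin on the work surface. World frame = base frame: x ahead of the robot, y to its left, z up, the work surface at z = 0. Lengths are in m, angles in rad, forces in N, time in s.
With the tool pointing down it reaches from about 0.3 to 0.775 m from the base axis. Payload 14.6 kg.
Tool frame: the origin (TCP) lies on the front face of the gripper's body, between the roots of the fingers; the fingertips stand 97 mm ahead of it and the grasp point (between the pads) lies 78 mm ahead of it; z points along the fingers, y is the direction in which the jaws open and shut (so a half turn about z gives the same grasp; the last joint's range is limited). The gripper opens to 94 mm and grips with 3 to 60 N. Pads are 16 mm wide; open, the fingers measure 119 mm over their backs; the gripper's body (75 mm by 177 mm) begins 78 mm behind the grasp point.
Start: joints at [1.254, 0.3, 1.521, -0, 1.321, -0.067], TCP at [0.136, 0.533, 0.303] pointing down, gripper open.
Joint ranges: [-3.03, 3.03], [-0.79, 2.21], [0.23, 2.52], [-1.04, 4.18], [0, 3.07], [-2.55, 2.55]. Speed limits (rad/s): [2.22, 2.22, 2.57, 3.14, 3.14, 3.14].

### API

Orientations are given as [roll, pitch, yaw] about the fixed x, y, z axes, in that order (R = Rz(yaw) Ry(pitch) Rx(roll)).
In Python, from station import ctrl gives the robot as it stands. The module is installed in compiled form; this text tells all that it offers.
- The arm moves only by the shell command python3 -m pendant 'ROWS' [FORCE]. ROWS is JSON, a list of rows, each an object of numbers: "rx", "ry", "rz": the turn, a rotation vector about the tool's x, y, z each as a share of 4 degrees, from -1 to 1; "tx", "ty", "tz": the shift along the tool's x, y, z each as a share of 0.04 m, from -1 to 1; "grip": the gripper command: -1 is fully open, 1 is shut, values between are in proportion. A call has 1 to 8 rows; each row shifts and turns the pose as measured when the row begins, along the tool's axes as they then stand; what a row does not reach is not made up. A row lasts 1/12 s, in which the tool goes at most 41.7 mm and 7.16 degrees, less where a joint would pass 70% of its speed; a pose out of reach is approached as far as the arm can. A call with a number of a shift or a turn outside -1 to 1 is refused whole. A call with a gripper value outside its range is refused whole. The fingers move at their own pace and stop on an object; FORCE is the grip in N (left out, the last holds). Time passes only in rows, so rows that do not move let the fingers close. It gives the time, the measured TCP pose, the force and the opening at its end, in the units of the state.
- ctrl.get_obs(): the state, without advancing time (a new reading comes with each control period).
- ctrl.camera(name): name is "scene" or "top" or "wrist"; returns a dict with "pixels" (480x640x3 uint8, blue, green, red), "fx", "fy", "cx", "cy" (pixels), "k1" (the pictures are not rectified: a ray, as slopes to the right and down, at radius r is drawn at 1 + k1 r^2 times it, then the intrinsics apply), "world_from_camera" (4x4, takes a point from camera to world coordinates). Camera axes: x right, y up, looking along -z (the intrinsics and any distortion apply to the point x, -y, -z); pixel columns grow to the right and rows downward; lengths in m; the calibration is good to about 2 mm. A picture is of the moment at which its call begins. There is no depth.
- ctrl.hand_in(): hands the job in, once; it reports no verdict.
The state is a dict: "time_s": time; "qpos": joint angles; "joint_vel": joint speeds; "tau": joint torques, N m; "ee_pos": TCP position; "eef_rot": TCP orientation; "force": force on the tool from outside, world axes, zero at the start; "moment": the same for the moment, N m; "grip_width": finger opening in m.
Only numpy, scipy, OpenCV 4.12 (cv2) and the standard library are available. Lean on these libraries where they do the work, as an engineer would, in place of code of your own. Each camera call takes 0.05 s, during which the arm holds its last target.

### The job

Draw the cradle's sprung gas head out by its yellow pull tab as far as its stop so that the catch holds it open, then set the orange gas detector down in the cradle, face up with its dark sensor end towards the gas head; do not drop it. Then press the red catch pad so that the gas head springs home against the detector and clamps it against the heel block, leaving the detector lying square and let go of. Leave the bins, the screwdriver and the jar where they are.

Things in the scene. Friction and masses are not known exactly. Their poses are not given: they have to be found in the camera images.
- cradle: Grey calibration cradle bolted to the bench, base 245 x 122 x 18 mm (x -90 to 155, y -56 to 66 mm). Origin on the bench, x points the way the gas head is drawn out, z up. An aluminium bed 48 mm wide runs along its middle, top at z = 26 mm; the base top beside it is at z = 18 mm. Steel stop post at x = 127 to 135, y = -51 to -41 mm, 36 mm high.
- nest (a point): Where the clamped detector's centre lies, cradle (-13, 0, 42) mm. Dark heel block at the -x end: inner face at cradle x = -75 mm, 60 mm high, 78 mm wide. Four dark side ribs, inner faces at y = +-31 mm, upright to z = 38 and flared out up to z = 47 mm, at x = -75 to -50 and 20 to 44 mm; between them (x = -50 to 20) the sides are open for fingers.
- gas_head (a joint): Travel of the gas head along the cradle's +x, m: 0 fully in (nest empty), 0.060 against its stop, about 0.030 with the detector clamped. Sprung inwards, 3 N at 0 rising to 9 N at 0.060, damped; lifting the catch near the end adds up to 4 N. In the last 4 mm the catch drops in; let go, the head then rests on it at about 0.055. Let go earlier, it springs back.
- pull_tab (a point): Middle of the top edge of the yellow pull tab's inner (cap-side) face, 66 mm above the bench. Upright plate square to cradle x, 54 mm wide, 8 mm thick (from here to +x), 32 mm above the flat carriage (top z = 34 mm). Between tab and dark cap is a gap 50 mm long, clear from y = -40 to 31 mm, for fingertips to hook the tab from above. Moves with the head.
- cap_face (a point): Middle of the dark gas cap's flat face that presses on the sensor end; at cradle x = 19 mm + the joint value. Cap 54 mm wide, z = 27 to 61 mm, 22 mm thick towards +x, with a brass stub 22 mm tall on top at y = -14 mm. Moves with the head.
- catch_pad (a point): Middle of the top of the red catch pad, 28 x 28 mm, 52 mm above the bench, beside the cradle at cradle x = 102, y = 90 mm. It is the outer end of a rocker: pressed down it lifts the catch and frees the gas head after about 6 mm (1 to 4 N; press 8 to 10 to be sure); it stops after 12 mm and springs up again.
- catch_bracket (a point): Top of the catch's steel bracket, 50 mm above the bench, 35 mm long (x), 14 mm wide. From it the steel rocker arm, 12 mm wide and up to z = 51 mm, reaches over the carriage to cradle y = 33 mm.
- catch (a joint): Angle of the catch rocker in rad: 0 at rest, 0.40 fully pressed; the gas head is freed at about 0.2.
- detector_centre (a point): Centre of the orange portable gas detector, 124 mm long (x), 56 mm wide (y), 32 mm thick (z), about 0.25 kg; this point is half-way up, so 16 mm above what it lies on. x points to the sensor end (dark band with metal grilles), z out of the face with the screen. It starts lying face up on the bench.
- sensor_end (a point): Middle of the detector's sensor end face, 62 mm from its centre along its x.
- bin_red: Loose red parts bin, 150 x 105 x 75 mm, origin under its centre. Leave alone.
- bin_yellow: Loose yellow parts bin, 150 x 105 x 75 mm, origin under its centre. Leave alone.
- screwdriver: Loose green screwdriver, 190 mm long, lying on the bench. Leave alone.
- sensor_jar: Small loose jar with a white lid, 52 mm across, 75 mm high, origin under its centre. Leave alone.
Things that resemble listed ones, but are neither listed nor needed, are in the scene too. Of the things like the part that bears detector_centre, leave any that is blue or green; of the rest the smaller one is meant.

How it is judged:
On the way, in this order (a step that is already met when the one before it is completed fails the run):
1. the gas head is drawn out to its stop and held open by the catch, hand clear of everything (value of joint gas_head above 0.052 m and contact force between the fingers and anything else below 0.3 N), for 0.3 s.
2. the detector lies in the open cradle, face up, sensor end to the gas head, let go of (value of joint gas_head above 0.052 m and contact force between the fingers and detector below 0.3 N and angle between detector_centre's own z axis and vertical below 0.08 rad and z of detector_centre in the frame of cradle between 0.038 and 0.046 m and y of detector_centre in the frame of cradle between -0.007 and 0.007 m and x of sensor_end in the frame of cradle above 0.04 m), for 0.2 s.
At the end, for the whole second after the job is handed in: Gas head sprung home on the detector (slide 0.026-0.034 m, cap face within 7 mm of the sensor end's middle), catch up, detector at rest in the nest: face up (0.08 rad), in line (0.10 rad), sensor end to the head, centre within 4 mm along, 5 mm across, 4 mm in height of the clamped place (value of joint gas_head between 0.026 and 0.034 m and value of joint catch below 0.06 rad and distance between cap_face and sensor_end below 0.007 m and x of detector_centre in the frame of cradle between -0.017 and -0.009 m and y of detector_centre in the frame of cradle between -0.005 and 0.005 m and z of detector_centre in the frame of cradle between 0.038 and 0.046 m and x of sensor_end in the frame of cradle above 0.044 m and angle between detector_centre's own z axis and vertical below 0.08 rad and angle between the x axis of detector_centre and the x axis of cradle, either way round below 0.1 rad and linear speed of detector below 0.01 m/s); the robot touches nothing.
It fails at once if the detector was dropped (falling or flung free of the fingers faster than 0.6 m/s) (contact force between the fingers and detector below 0.05 N and linear speed of detector above 0.6 m/s).
It fails at once if the bins, the screwdriver or the jar were disturbed (moved more than 30 mm) (distance of any of bin_red, bin_yellow, screwdriver, sensor_jar from where it was at the start of the episode above 0.03 m).
It also fails if it takes over 64 s, if anything falls off the work surface, if the arm or the gripper's body presses on something with over 40 N, if the wrist force passes 120 N, or if a joint passes its speed limit or range.

## Working session

There is one attempt and no reset: what is moved stays moved. The work goes in short steps, Python scripts to look and compute and a shell command to move; the robot and the scene stay as the last step left them, time stands still between calls to the robot, and variables do not carry over. Pictures are saved under pics/ and viewed, and the job is handed in when it is done.

```bash
mkdir -p pics; python3 - <<'E'
from station import ctrl
import cv2,numpy as np
print(ctrl.get_obs())
for n in ["scene","top","wrist"]:
    c=ctrl.camera(n); cv2.imwrite(f"pics/{n}0.png",c["pixels"])
    print(n,{k:(np.round(v,4).tolist() if k=="world_from_camera" else v) for k,v in c.items() if k!="pixels"})
E
```

```text
{'time_s': 0.0, 'qpos': array([ 1.25437131e+00,  3.00459726e-01,  1.52161857e+00, -6.98894415e-08,
        1.32066781e+00, -6.65972682e-02]), 'joint_vel': array([ 0.00112212, -0.00018216, -0.00038804,  0.00026097,  0.00039842,
        0.00033306]), 'tau': array([ 1.82052067e-03, -5.31812632e+01, -3.52729011e+01,  7.09197437e-02,
        2.45045620e-02, -8.44087458e-05]), 'ee_pos': array([0.13593244, 0.53277423, 0.30207664]), 'eef_rot': array([-3.14044175e+00, -7.66926652e-05,  2.89176488e+00]), 'force': array([0.02541311, 0.14031967, 0.06927145]), 'moment': array([ 0.05393865, -0.01371129, -0.05433285]), 'grip_width': 0.09363781097052204}
scene {'fx': 504.08235668720886, 'fy': 504.08235668720886, 'cx': 318.7615674294537, 'cy': 245.50019491982113, 'k1': -0.024625925273929743, 'world_from_camera': [[-0.8386, -0.4124, 0.3559, 0.8997], [0.5447, -0.6375, 0.5449, 0.5701], [0.0022, 0.6508, 0.7592, 0.9575], [0.0, 0.0, 0.0, 1.0]]}
top {'fx': 587.3638169989422, 'fy': 587.3638169989422, 'cx': 321.06526867822527, 'cy': 242.2414609064485, 'k1': 0.01954300401604967, 'world_from_camera': [[-0.0253, 0.9974, -0.068, 0.3826], [-0.9995, -0.0265, -0.0161, -0.0495], [-0.0178, 0.0675, 0.9976, 1.3829], [0.0, 0.0, 0.0, 1.0]]}
wrist {'fx': 353.111435421696, 'fy': 353.111435421696, 'cx': 312.95755147636214, 'cy': 244.92369423015924, 'k1': 0.016868094341014005, 'world_from_camera': [[0.2456, -0.9423, -0.2273, 0.07], [0.9694, 0.2386, 0.0584, 0.5488], [-0.0009, -0.2347, 0.9721, 0.3844], [0.0, 0.0, 0.0, 1.0]]}
```

View pics/scene0.png

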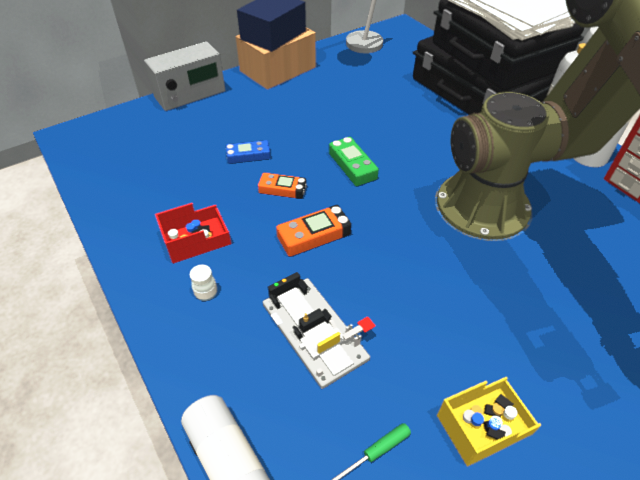

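View pics/top0.png

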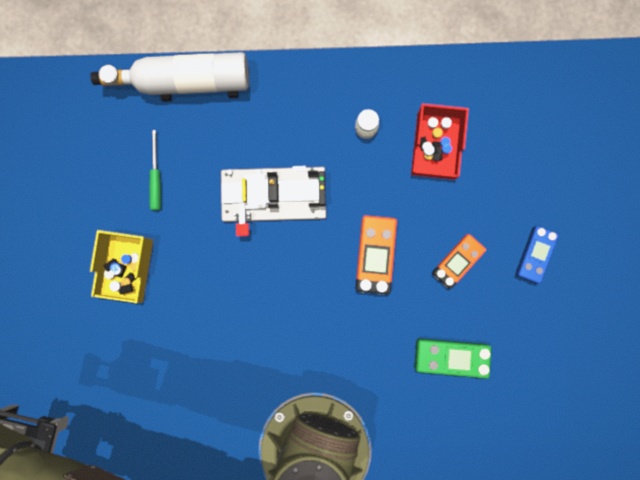

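View pics/wrist0.png

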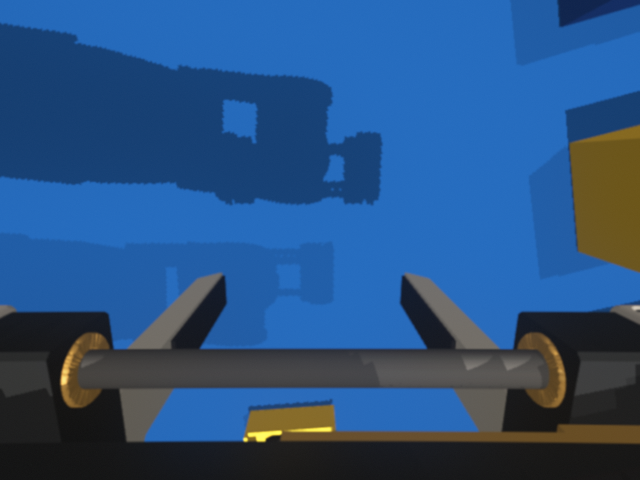

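The task detector candidates in the top view are the orange ones at (377,255) and (459,261), with blue at (538,255) and green at (454,358) excluded. The smaller orange one at (459,261) is the one meant. I'll confirm it in a crop and measure.

```bash
cat > h.py <<'E'
from station import ctrl
import cv2,numpy as np
def cam(n): return ctrl.camera(n)
def ray(c,px):
    K=np.array([[c["fx"],0,c["cx"]],[0,c["fy"],c["cy"]],[0,0,1]])
    u=cv2.undistortPoints(np.array(px,float).reshape(-1,1,2),K,np.array([c["k1"],0,0,0.])).reshape(-1,2)
    M=c["world_from_camera"]; d=np.c_[u[:,0],-u[:,1],-np.ones(len(u))]@M[:3,:3].T
    return M[:3,3],d
def onz(c,px,z):
    o,d=ray(c,px); return o+d*((z-o[2])/d[:,2])[:,None]
def proj(c,P):
    M=np.linalg.inv(c["world_from_camera"]); p=np.atleast_2d(P)@M[:3,:3].T+M[:3,3]
    u=np.c_[p[:,0]/-p[:,2],-p[:,1]/-p[:,2]]; r=(u**2).sum(1)[:,None]; u=u*(1+c["k1"]*r)
    return u*[c["fx"],c["fy"]]+[c["cx"],c["cy"]]
def tri(c1,p1,c2,p2):
    o1,d1=ray(c1,p1);o2,d2=ray(c2,p2);d1=d1[0];d2=d2[0]
    s=np.linalg.lstsq(np.c_[d1,-d2],o2-o1,rcond=None)[0]
    a=o1+s[0]*d1;b=o2+s[1]*d2; return (a+b)/2,np.linalg.norm(a-b)
def mask(c,lo,hi):
    return cv2.inRange(cv2.cvtColor(c["pixels"],cv2.COLOR_BGR2HSV),np.array(lo),np.array(hi))
def blobs(m,amin=30):
    cs,_=cv2.findContours(m,cv2.RETR_EXTERNAL,cv2.CHAIN_APPROX_NONE)
    return [k for k in cs if cv2.contourArea(k)>amin]
E
python3 - <<'E'
from h import *
t=cam("top");s=cam("scene")
cv2.imwrite("pics/cropA.png",cv2.resize(t["pixels"][220:310,340:500],None,fx=5,fy=5,interpolation=cv2.INTER_CUBIC))
cv2.imwrite("pics/cropB.png",cv2.resize(t["pixels"][155:245,205:345],None,fx=5.7,fy=5.7,interpolation=cv2.INTER_CUBIC))
cv2.imwrite("pics/cropC.png",cv2.resize(s["pixels"][265:390,255:385],None,fx=4.6,fy=4.6,interpolation=cv2.INTER_CUBIC))
for nm,c in(("top",t),("scene",s)):
  for col,lo,hi in (("orange",(5,150,120),(15,255,255)),("red",(0,180,100),(3,255,255)),("yellow",(22,130,100),(32,255,255))):
    for k in blobs(mask(c,lo,hi),15):
        r=cv2.minAreaRect(k); print(nm,col,np.round(r[0],1),np.round(r[1],1),round(r[2],1), onz(c,r[0],.03).round(3))
E
```

```text
top orange [461.7 257.5] [24.2 44.4] 42.0 [[ 0.431 -0.349  0.03 ]]
top orange [376.5 248.6] [33.5 63.5] 5.2 [[ 0.457 -0.155  0.03 ]]
top red [439.4 141.3] [48.1 69.4] 6.1 [[ 0.703 -0.309  0.03 ]]
top yellow [119.1 266.7] [55.7 66.1] 9.5 [[0.431 0.44  0.03 ]]
top yellow [244. 190.] [22.  2.] 90.0 [[0.601 0.149 0.03 ]]
top yellow [437.5 132.5] [7. 7.] 90.0 [[ 0.724 -0.305  0.03 ]]
scene orange [309.8 230.8] [33.2 63.3] 70.0 [[ 0.457 -0.148  0.03 ]]
scene orange [277.9 184.5] [38.1 20.2] 7.6 [[ 0.439 -0.338  0.03 ]]
scene red [366.2 323.7] [11.6 10.8] 54.5 [[0.5   0.145 0.03 ]]
scene red [193.5 228.4] [50.9 62. ] 71.6 [[ 0.697 -0.313  0.03 ]]
scene red [625.  149.6] [ 8.3 70.4] 29.9 [[-0.493  0.082  0.03 ]]
scene yellow [486.7 416.9] [69.3 87.2] 63.4 [[0.431 0.434 0.03 ]]
scene yellow [328.7 342.3] [ 9.1 27.2] 60.3 [[0.592 0.138 0.03 ]]
```

```bash
ls pics
```

```text
cropA.png
cropB.png
cropC.png
scene0.png
top0.png
wrist0.png
```

View pics/cropA.png

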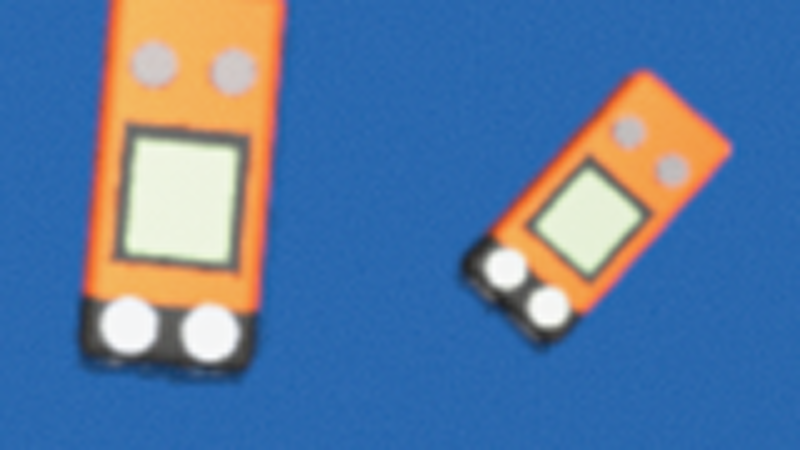

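View pics/cropB.png

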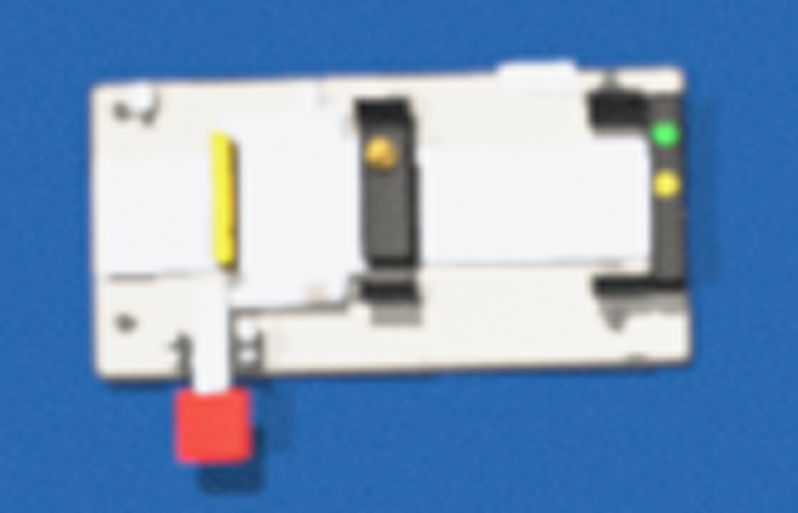

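View pics/cropC.png

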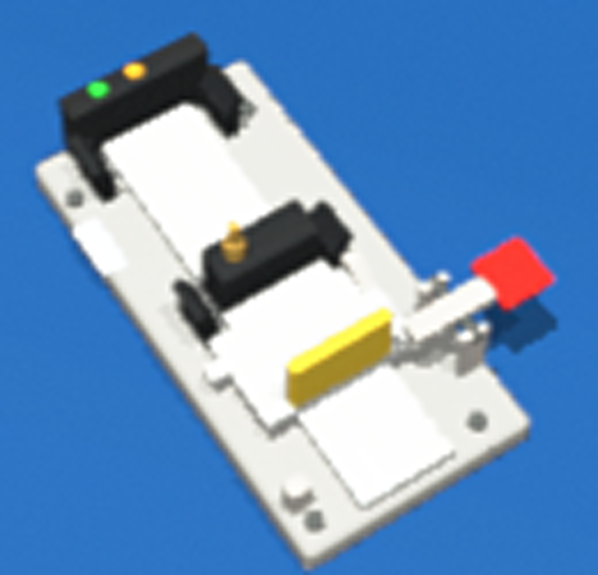

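Confirmed: the right-hand one in the crop is about 124 mm long and orange, face up, with its dark sensor end at the lower left. Cropping the cradle gives the base corners, red pad and tab. Next I fit poses.

```bash
cat >> h.py <<'E'
def fit(model,world):
    m=np.array(model)[:,:2];w=np.array(world)[:,:2]
    mc=m.mean(0);wc=w.mean(0);a=m-mc;b=w-wc
    th=np.arctan2((a[:,0]*b[:,1]-a[:,1]*b[:,0]).sum(),(a*b).sum())
    R=np.array([[np.cos(th),-np.sin(th)],[np.sin(th),np.cos(th)]]);t=wc-R@mc
    return th,t,(a@R.T-b)
E
python3 - <<'E'
from h import *
np.set_printoptions(suppress=True)
t=cam("top");s=cam("scene")
C=[(.155,-.056,.018),(.155,.066,.018),(-.09,.066,.018),(-.09,-.056,.018),(.102,.09,.052)]
pt=np.array([(95,86),(97,378),(690,365),(684,70),(213,426)])/5.7+[205,155]
ps=np.array([(308,560),(528,428),(240,65),(40,170),(513,272)])/4.6+[255,265]
W=[]
for c,p in((t,pt),(s,ps)):
    w=np.array([onz(c,p[i],C[i][2])[0] for i in range(5)]);W.append(w)
    th,tt,r=fit(C,w);print("cradle",th,tt.round(4),(r*1000).round(1).tolist())
th,tt,r=fit(C+C,np.r_[W[0],W[1]]);print("both",th,tt)
# detector
D=[(-.062,-.028),(-.062,.028),(.062,.028),(.062,-.028)]
# sensor end lower-left; x dir=down-left in img
pd=np.array([(645,68),(735,150),(548,348),(462,270)])/5+[340,220]
w=onz(t,pd,.032)
for perm in (D,[D[1],D[0],D[3],D[2]]):
    a,b,r=fit(perm,w);print("det top",a,b.round(4),(r*1000).round(1).tolist())
cv2.imwrite("pics/cropD.png",cv2.resize(s["pixels"][165:205,250:315],None,fx=10,fy=10,interpolation=cv2.INTER_CUBIC))
m=mask(t,(22,130,100),(32,255,255))
for k in blobs(m,15):
    r=cv2.boundingRect(k)
    if r[2]<15: print(r,onz(t,[(r[0]+r[2],r[1]),(r[0]+r[2],r[1]+r[3])],.066))
E
```

```text
cradle 1.5669283842041755 [0.596  0.0483] [[0.6, 1.0], [-0.3, 0.5], [0.0, -0.9], [-0.1, -0.7], [-0.2, 0.1]]
cradle 1.5725469168006885 [0.6007 0.0557] [[1.6, 2.2], [-3.1, 1.0], [-3.0, -2.0], [3.3, -2.8], [1.2, 1.6]]
both 1.569717404718192 [0.59839166 0.05199991]
det top 2.364667768875914 [ 0.4215 -0.3433] [[-0.2, 0.8], [-0.7, 0.2], [-0.9, -1.6], [1.8, 0.6]]
det top 2.3632096036196626 [ 0.4215 -0.3433] [[-39.5, -39.2], [38.5, 40.0], [38.4, 38.4], [-37.4, -39.2]]
(243, 179, 3, 23) [[0.62062819 0.13829973 0.066     ]
 [0.56811682 0.13919917 0.066     ]]
(434, 129, 8, 8) [[ 0.72214994 -0.30869587  0.066     ]
 [ 0.70379954 -0.30800335  0.066     ]]
```

View pics/cropD.png

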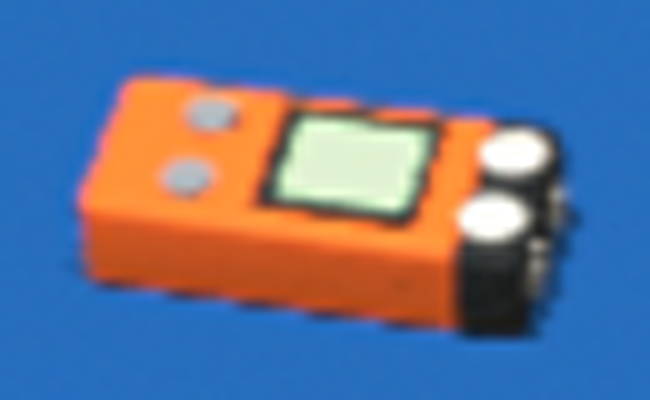

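```bash
python3 -m pendant '[{"rz":1,"grip":1},{"rz":1,"grip":1},{"rz":1,"grip":1},{"rz":1,"grip":1},{"rz":1,"grip":1},{"rz":1,"grip":1},{"rz":1,"grip":1},{"rz":1,"grip":1}]' 20
python3 -m pendant '[{"rz":1,"grip":1},{"rz":1,"grip":1},{"rz":1,"grip":1},{"rz":1,"grip":1},{"rz":1,"grip":1},{"rz":1,"grip":1},{"rz":1,"grip":1},{"rz":1,"grip":1}]'
```

```text
$[0]: bad value
$[0]: bad value
```

```bash
python3 -m pendant '[{"rx":0,"ry":0,"rz":1,"tx":0,"ty":0,"tz":0,"grip":1}]' 20; python3 -m pendant '[{"rx":0,"ry":0,"rz":1.0,"tx":0,"ty":0,"tz":0,"grip":0.9}]'; python3 -c "
from h import *
o=ctrl.get_obs();print(o['time_s'],o['eef_rot'],o['grip_width'])"
```

```text
time_s: 0.43
ee_pos: [0.136, 0.5329, 0.3025]
eef_rot: [-3.141, 0.0, 2.823]
force: [-1.0, 0.1, 0.2]
grip_width: 0.09
time_s: 0.52
ee_pos: [0.1359, 0.5329, 0.3024]
eef_rot: [-3.141, 0.0, 2.75]
force: [0.4, -0.0, 0.1]
grip_width: 0.0838
0.5167 [-3.14111118e+00  2.46319620e-05  2.75028168e+00] 0.08377552420369547
```

```bash
python3 -m pendant '[{"rx":0,"ry":0,"rz":1,"tx":-0.84,"ty":-0.33,"tz":0,"grip":1},{"rx":0,"ry":0,"rz":1,"tx":-0.86,"ty":-0.27,"tz":0,"grip":1},{"rx":0,"ry":0,"rz":1,"tx":-0.87,"ty":-0.2,"tz":0,"grip":1},{"rx":0,"ry":0,"rz":1,"tx":-0.88,"ty":-0.14,"tz":0,"grip":1},{"rx":0,"ry":0,"rz":1,"tx":-0.89,"ty":-0.08,"tz":0,"grip":1},{"rx":0,"ry":0,"rz":1,"tx":-0.89,"ty":-0.02,"tz":0,"grip":1},{"rx":0,"ry":0,"rz":1,"tx":-0.89,"ty":0.05,"tz":0,"grip":1},{"rx":0,"ry":0,"rz":1,"tx":-0.89,"ty":0.11,"tz":0,"grip":1}]'
python3 -m pendant '[{"rx":0,"ry":0,"rz":1,"tx":-0.88,"ty":0.17,"tz":0,"grip":1},{"rx":0,"ry":0,"rz":1,"tx":-0.87,"ty":0.24,"tz":0,"grip":1},{"rx":0,"ry":0,"rz":1,"tx":-0.86,"ty":0.3,"tz":0,"grip":1},{"rx":0,"ry":0,"rz":1,"tx":-0.84,"ty":0.35,"tz":0,"grip":1},{"rx":0,"ry":0,"rz":1,"tx":-0.81,"ty":0.4,"tz":0,"grip":1},{"rx":0,"ry":0,"rz":1,"tx":-0.77,"ty":0.45,"tz":0,"grip":1},{"rx":0,"ry":0,"rz":1,"tx":-0.74,"ty":0.49,"tz":0,"grip":1},{"rx":0,"ry":0,"rz":0.8,"tx":-0.3,"ty":0.2,"tz":0,"grip":1}]'
python3 -c "
from h import *
cv2.imwrite('pics/w1.png',cam('wrist')['pixels'])"
```

```text
time_s: 1.18
ee_pos: [0.3446, 0.328, 0.3018]
eef_rot: [-3.141, -0.0, 2.173]
force: [0.4, 0.2, 0.7]
grip_width: 0.0306
time_s: 1.85
ee_pos: [0.5396, 0.1226, 0.3026]
eef_rot: [3.14, -0.001, 1.597]
force: [-0.3, -0.1, -0.5]
grip_width: 0.0007
```

View pics/w1.png

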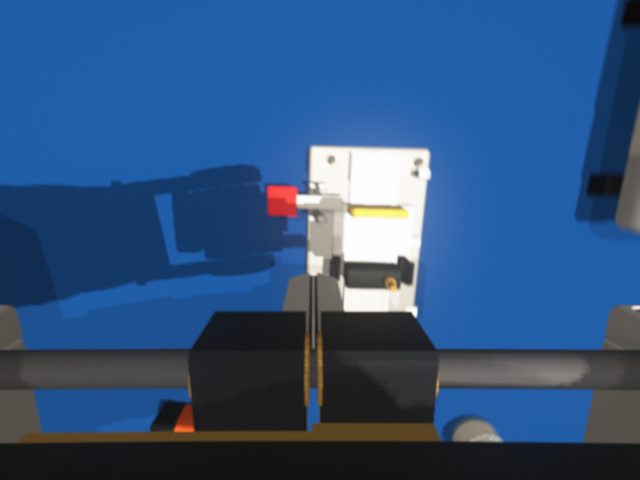

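```bash
cat > red.py <<'E'
from h import *
np.set_printoptions(suppress=True,precision=4)
def red(c,z=.052):
    m=mask(c,(0,140,90),(6,255,255))|mask(c,(172,140,90),(180,255,255))
    for k in blobs(m,40):
        r=cv2.minAreaRect(k)
        if max(r[1])<40: print("red",np.round(r,1) if 0 else r, onz(c,r[0],z)[0])
E
python3 - <<'E'
from red import *
w=cam('wrist');t=cam('top')
red(w);red(t)
print(onz(w,[(310,147),(429,149)],.018))
print(onz(w,[(346.5,215.5),(409,217)],.066))
for a in ([0.5945,0.1395,.066],[.596,.0483,0],[0.506,.1503,.052]): print(proj(w,a))
cv2.imwrite("pics/w1c.png",cv2.resize(w["pixels"][140:300,260:440],None,fx=4,fy=3.7,interpolation=cv2.INTER_CUBIC))
E
```

```text
red ((184.0, 417.0), (24.0, 20.0), 90.0) [ 0.4043 -0.0875  0.052 ]
red ((280.0, 198.5), (29.0, 30.0), 90.0) [0.5085 0.1527 0.052 ]
[[0.5355 0.201  0.018 ]
 [0.6545 0.2016 0.018 ]]
[[0.5703 0.1401 0.066 ]
 [0.6272 0.14   0.066 ]]
[[373.0575 216.756 ]]
[[359.8654 286.1604]]
[[277.3139 200.9539]]
```

View pics/w1c.png

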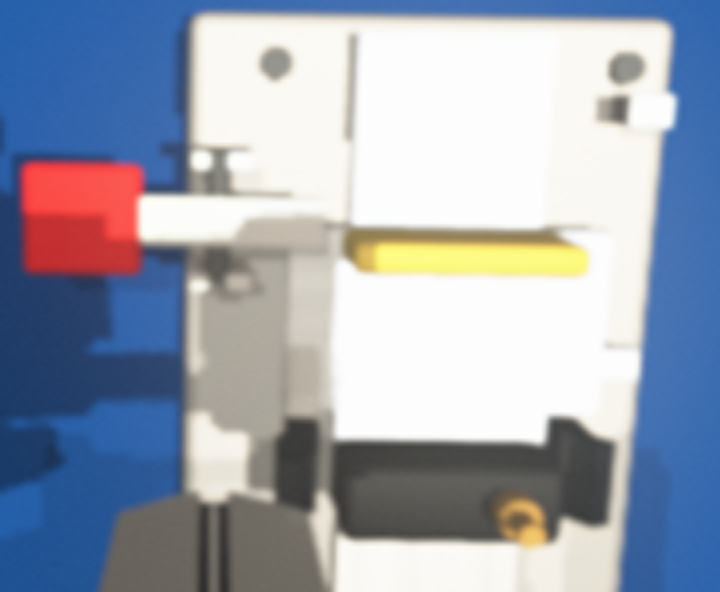

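```bash
python3 -m pendant '[{"rx":0,"ry":0,"rz":0.42,"tx":-0.1,"ty":0.72,"tz":0,"grip":1},{"rx":0,"ry":0,"rz":0,"tx":-0.08,"ty":0.72,"tz":0.3,"grip":1},{"rx":0,"ry":0,"rz":0,"tx":0,"ty":0,"tz":0.8,"grip":1},{"rx":0,"ry":0,"rz":0,"tx":0,"ty":0,"tz":0.8,"grip":1},{"rx":0,"ry":0,"rz":0,"tx":0,"ty":0,"tz":0,"grip":1}]'
python3 -c "
from h import *
cv2.imwrite('pics/s2.png',cam('scene')['pixels'][230:400,230:400].repeat(3,0).repeat(3,1));cv2.imwrite('pics/w2.png',cam('wrist')['pixels'])"
```

```text
time_s: 2.42
ee_pos: [0.5952, 0.1242, 0.2264]
eef_rot: [3.137, -0.003, 1.585]
force: [-0.9, 0.5, -0.7]
grip_width: 0.0004
```

View pics/w2.png

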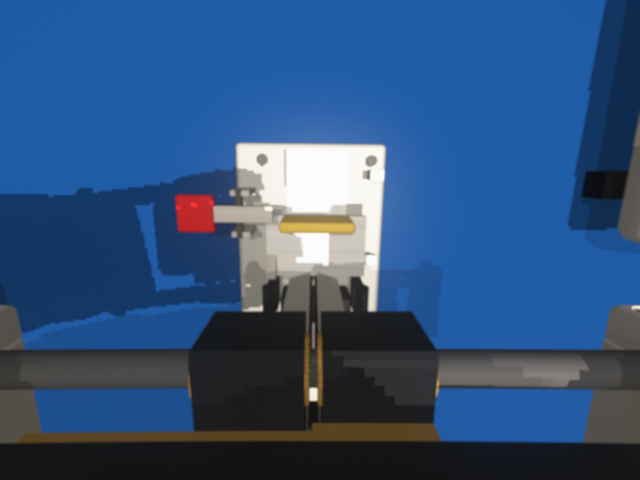

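View pics/s2.png

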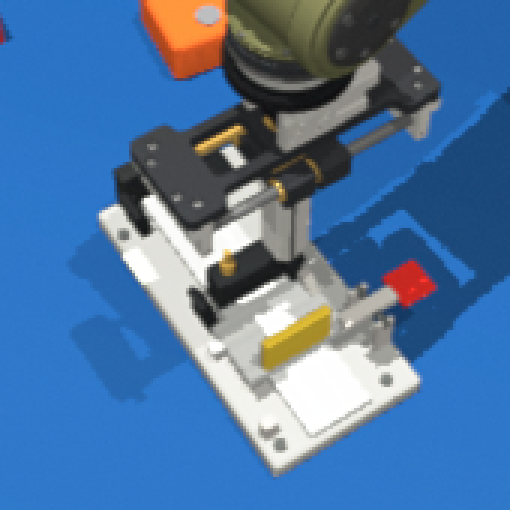

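```bash
python3 - <<'E'
from red import *
w=cam('wrist');red(w)
m=mask(w,(20,130,100),(34,255,255))
for k in blobs(m,100):
    r=cv2.boundingRect(k);print(r)
    if r[1]<300: print(onz(w,[(r[0],r[1]+r[3]),(r[0]+r[2],r[1]+r[3])],.066))
print(onz(w,[(238,144),(385,145)],.018))
E
```

```text
red ((194.5, 212.5), (37.0, 39.0), 90.0) [0.5097 0.1522 0.052 ]
(279, 218, 73, 14)
[[0.5735 0.1411 0.066 ]
 [0.6259 0.1418 0.066 ]]
[[0.5371 0.2032 0.018 ]
 [0.6558 0.2043 0.018 ]]
```

```bash
python3 -m pendant '[{"rx":0,"ry":0,"rz":0.2,"tx":-0.16,"ty":0,"tz":0.5,"grip":1},{"rx":0,"ry":0,"rz":0,"tx":0,"ty":0,"tz":0.7,"grip":1},{"rx":0,"ry":0,"rz":0,"tx":0,"ty":0,"tz":0.7,"grip":1},{"rx":0,"ry":0,"rz":0,"tx":0,"ty":0,"tz":0.2,"grip":1},{"rx":0,"ry":0,"rz":0,"tx":0,"ty":0,"tz":0,"grip":1}]'
```

```text
time_s: 2.98
ee_pos: [0.6013, 0.1208, 0.1617]
eef_rot: [3.108, -0.007, 1.574]
force: [-1.0, 0.3, 1.1]
grip_width: 0.0004
```

```bash
python3 -m pendant '[{"rx":0.47,"ry":-0.1,"rz":0,"tx":-0.06,"ty":-0.1,"tz":0.3,"grip":1},{"rx":0,"ry":0,"rz":0,"tx":0,"ty":0,"tz":0.2,"grip":1},{"rx":0,"ry":0,"rz":0,"tx":0,"ty":0,"tz":0,"grip":1}]'
```

```text
time_s: 3.23
ee_pos: [0.5989, 0.1191, 0.1457]
eef_rot: [3.138, -0.0, 1.576]
force: [0.6, -0.2, -0.3]
grip_width: 0.0004
```

```bash
python3 -m pendant '[{"rx":0,"ry":0,"rz":0,"tx":0.1,"ty":0,"tz":0.1,"grip":1},{"rx":0,"ry":0,"rz":0,"tx":0.3,"ty":0,"tz":0,"grip":1},{"rx":0,"ry":0,"rz":0,"tx":0.3,"ty":0,"tz":0,"grip":1},{"rx":0,"ry":0,"rz":0,"tx":0.3,"ty":0,"tz":0,"grip":1},{"rx":0,"ry":0,"rz":0,"tx":0.3,"ty":0,"tz":0,"grip":1}]'
python3 -m pendant '[{"rx":0,"ry":0,"rz":0,"tx":0.3,"ty":0,"tz":0,"grip":1},{"rx":0,"ry":0,"rz":0,"tx":0.3,"ty":0,"tz":0,"grip":1},{"rx":0,"ry":0,"rz":0,"tx":0.25,"ty":0,"tz":0,"grip":1}]'
```

```text
time_s: 3.65
ee_pos: [0.5994, 0.1708, 0.1429]
eef_rot: [3.137, 0.006, 1.572]
force: [0.4, -14.5, -1.8]
grip_width: 0.0003
time_s: 3.9
ee_pos: [0.6003, 0.1894, 0.1424]
eef_rot: [-3.139, 0.044, 1.57]
force: [-4.5, -10.4, 5.6]
grip_width: 0.0004
```

```bash
python3 -m pendant '[{"rx":0,"ry":0,"rz":0,"tx":0.25,"ty":0,"tz":0,"grip":1},{"rx":0,"ry":0,"rz":0,"tx":0.25,"ty":0,"tz":0,"grip":1}]'
```

```text
time_s: 4.07
ee_pos: [0.6007, 0.1999, 0.1419]
eef_rot: [-3.133, 0.066, 1.567]
force: [-7.4, -106.4, 17.4]
grip_width: 0.0004
```

```bash
python3 -m pendant '[{"rx":0,"ry":0,"rz":0,"tx":-0.12,"ty":0,"tz":0,"grip":1}]'; python3 -m pendant '[{"rx":0,"ry":0,"rz":0,"tx":-0.15,"ty":0,"tz":0,"grip":1}]'
```

```text
time_s: 4.15
ee_pos: [0.601, 0.193, 0.1425]
eef_rot: [-3.131, 0.073, 1.566]
force: [-0.6, 0.2, -1.5]
grip_width: 0.0004
time_s: 4.23
ee_pos: [0.6011, 0.1865, 0.1432]
eef_rot: [-3.131, 0.075, 1.565]
force: [-0.1, -0.2, -1.0]
grip_width: 0.0003
```

```bash
python3 -m pendant '[{"rx":0,"ry":0,"rz":0,"tx":0,"ty":0,"tz":-0.4,"grip":1},{"rx":0,"ry":0.9,"rz":0,"tx":-0.15,"ty":0,"tz":-0.6,"grip":1},{"rx":-0.13,"ry":0.1,"rz":0,"tx":0,"ty":0,"tz":-0.9,"grip":-1},{"rx":0,"ry":0,"rz":0,"tx":0,"ty":0,"tz":-0.9,"grip":-1},{"rx":0,"ry":0,"rz":0,"tx":0,"ty":0,"tz":-0.5,"grip":-1},{"rx":0,"ry":0,"rz":0,"tx":-0.5,"ty":0,"tz":-0.5,"grip":-1},{"rx":0,"ry":0,"rz":0,"tx":-0.5,"ty":0,"tz":0,"grip":-1}]'
python3 - <<'E'
from red import *
w=cam('wrist');t=cam('top');cv2.imwrite('pics/w3.png',w['pixels'])
o=ctrl.get_obs();print(o['ee_pos'],o['eef_rot'])
E
```

```text
time_s: 4.82
ee_pos: [0.6004, 0.151, 0.3044]
eef_rot: [3.141, -0.001, 1.57]
force: [0.7, -0.9, -0.2]
grip_width: 0.0303
[0.6001 0.1491 0.3009] [-3.1377  0.0004  1.5666]
```

View pics/w3.png

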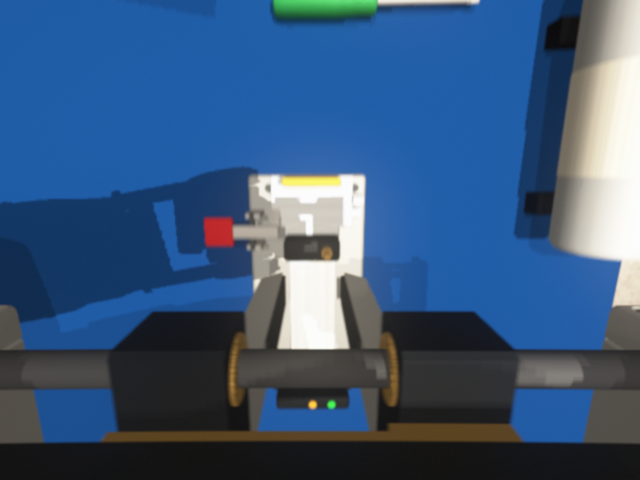

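Wrist view: the tab is drawn to (312,181) and stays there with no contact, with the cap at (312,247), so the catch is holding. Next I go over to the detector.

```bash
python3 - <<'E'
from red import *
w=cam('wrist');red(w)
print(onz(w,[(249,176),(365,175)],.018), onz(w,[(286,259),(338,259)],.061))
E
python3 -m pendant '[{"rx":0,"ry":0,"rz":-1,"tx":-0.89,"ty":-0.33,"tz":0,"grip":-1},{"rx":0,"ry":0,"rz":-1,"tx":-0.87,"ty":-0.39,"tz":0,"grip":-1},{"rx":0,"ry":0,"rz":-1,"tx":-0.84,"ty":-0.45,"tz":0,"grip":-1},{"rx":0,"ry":0,"rz":-1,"tx":-0.8,"ty":-0.5,"tz":0,"grip":-1},{"rx":0,"ry":0,"rz":-1,"tx":-0.77,"ty":-0.56,"tz":0,"grip":-1},{"rx":0,"ry":0,"rz":-1,"tx":-0.73,"ty":-0.61,"tz":0,"grip":-1},{"rx":0,"ry":0,"rz":-1,"tx":-0.68,"ty":-0.66,"tz":0,"grip":-1},{"rx":0,"ry":0,"rz":-1,"tx":-0.63,"ty":-0.71,"tz":0,"grip":-1}]'
python3 -m pendant '[{"rx":0,"ry":0,"rz":-1,"tx":-0.58,"ty":-0.75,"tz":0,"grip":-1},{"rx":0,"ry":0,"rz":-1,"tx":-0.53,"ty":-0.79,"tz":0,"grip":-1},{"rx":0,"ry":0,"rz":-1,"tx":-0.47,"ty":-0.82,"tz":0,"grip":-1},{"rx":0,"ry":0,"rz":-0.4,"tx":-0.3,"ty":-0.5,"tz":0,"grip":-1},{"rx":0,"ry":0,"rz":0,"tx":0,"ty":0,"tz":0,"grip":-1}]'
python3 - <<'E'
from red import *
w=cam('wrist');cv2.imwrite('pics/w4.png',w['pixels'])
for k in blobs(mask(w,(5,150,100),(15,255,255)),200):
    r=cv2.minAreaRect(k); print(r)
E
```

```text
red ((219.0, 228.0), (28.0, 30.0), 90.0) [0.5092 0.1527 0.052 ]
[[0.5339 0.1998 0.018 ]
 [0.6516 0.2006 0.018 ]] [[0.5733 0.1245 0.061 ]
 [0.6226 0.1244 0.061 ]]
time_s: 5.63
ee_pos: [0.4943, -0.1314, 0.2943]
eef_rot: [-3.132, -0.011, 2.163]
force: [0.2, -0.8, -0.4]
grip_width: 0.0927
time_s: 6.05
ee_pos: [0.4518, -0.2681, 0.2919]
eef_rot: [-3.135, -0.017, 2.418]
force: [0.4, 0.8, -0.7]
grip_width: 0.0939
((242.5, 269.5), (97.0, 55.0), 90.0)
((409.2706298828125, 155.28237915039062), (161.6762237548828, 94.18330383300781), 57.52880859375)
```

View pics/w4.png

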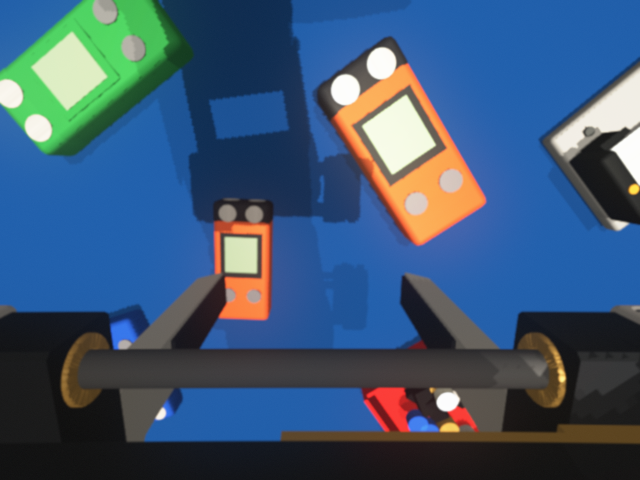

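```bash
python3 - <<'E'
from red import *
w=cam('wrist')
cv2.imwrite("pics/w4c.png",cv2.resize(w["pixels"][190:330,190:300],None,fx=5,fy=4,interpolation=cv2.INTER_CUBIC))
p=[(216,319.5),(270.5,319),(272.5,199.5),(214.5,201)]
W=onz(w,p,.032);print(W)
D=[(-.062,.028),(-.062,-.028),(.062,-.028),(.062,.028)]
print(fit(D,W)); o=ctrl.get_obs();print(o['ee_pos'],o['eef_rot'])
E
```

```text
[[ 0.4516 -0.4042  0.032 ]
 [ 0.4888 -0.3611  0.032 ]
 [ 0.399  -0.2749  0.032 ]
 [ 0.3629 -0.3181  0.032 ]]
(np.float64(2.384458338331142), array([ 0.4256, -0.3396]), array([[-0.0002,  0.0017],
       [ 0.0011, -0.0007],
       [ 0.0007, -0.0017],
       [-0.0017,  0.0007]]))
[ 0.4526 -0.2654  0.2918] [-3.1359 -0.0172  2.4167]
```

View pics/w4c.png

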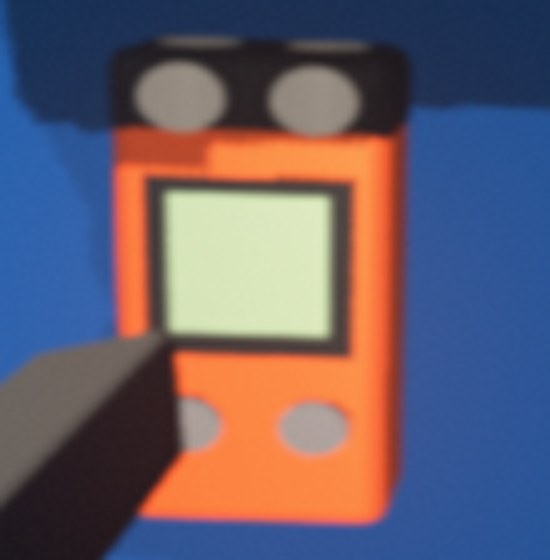

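```bash
python3 -m pendant '[{"rx":-0.08,"ry":-0.24,"rz":0.6,"tx":-0.36,"ty":-0.95,"tz":0,"grip":-1},{"rx":0,"ry":0,"rz":0,"tx":-0.4,"ty":-0.95,"tz":0,"grip":-1},{"rx":0,"ry":0,"rz":0,"tx":0,"ty":0,"tz":0.7,"grip":-1},{"rx":0,"ry":0,"rz":0,"tx":0,"ty":0,"tz":0.8,"grip":-1},{"rx":0,"ry":0,"rz":0,"tx":0,"ty":0,"tz":0.5,"grip":-1},{"rx":0,"ry":0,"rz":0,"tx":0,"ty":0,"tz":0,"grip":-1}]'
```

```text
time_s: 6.65
ee_pos: [0.4289, -0.3361, 0.2091]
eef_rot: [3.14, 0.002, 2.379]
force: [0.0, 0.9, -0.9]
grip_width: 0.0941
```

```bash
python3 -m pendant '[{"rx":0,"ry":0,"rz":0,"tx":0,"ty":-0.2,"tz":0.2,"grip":-1},{"rx":0,"ry":0,"rz":0,"tx":0,"ty":0,"tz":0.2,"grip":-1},{"rx":0,"ry":0,"rz":0,"tx":0,"ty":0,"tz":0,"grip":-1}]'
python3 - <<'E'
from red import *
w=cam('wrist');cv2.imwrite('pics/w5.png',w['pixels'])
E
```

```text
time_s: 6.9
ee_pos: [0.4253, -0.3396, 0.1932]
eef_rot: [3.139, 0.002, 2.382]
force: [0.3, 0.1, -0.2]
grip_width: 0.0941
```

View pics/w5.png

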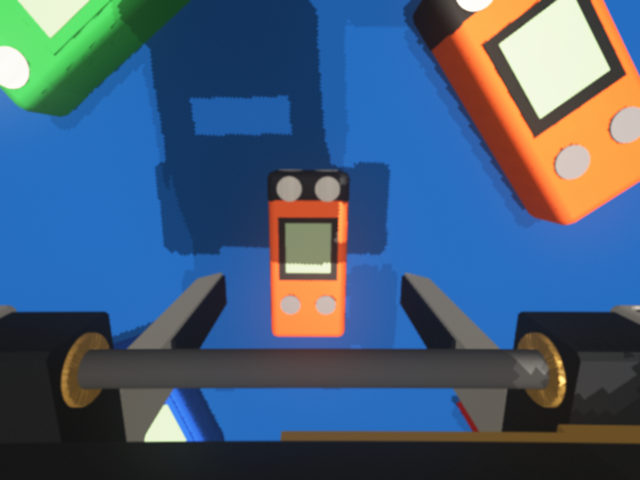

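```bash
python3 - <<'E'
from red import *
w=cam('wrist')
W=onz(w,[(272,335.5),(344.5,335),(346.5,173),(269,173)],.032)
D=[(-.062,.028),(-.062,-.028),(.062,-.028),(.062,.028)]
th,t,r=fit(D,W);print(th,t,r); o=ctrl.get_obs();p=o['eef_rot'][2];d=t-o['ee_pos'][:2]
print(p,o['ee_pos'],d@[np.cos(p),np.sin(p)],d@[np.sin(p),-np.cos(p)])
E
```

```text
2.384138024591058 [ 0.4245 -0.3442] [[ 0.0008 -0.0014]
 [ 0.0017 -0.0009]
 [-0.      0.0024]
 [-0.0024 -0.0002]]
2.382096363805426 [ 0.4255 -0.3401  0.1945] -0.002072495374187716 -0.0037117930940426917
```

```bash
python3 -m pendant '[{"rx":0,"ry":0,"rz":0,"tx":-0.05,"ty":-0.09,"tz":0.5,"grip":-1},{"rx":0,"ry":0,"rz":0,"tx":0,"ty":0,"tz":0.6,"grip":-1},{"rx":0,"ry":0,"rz":0,"tx":0,"ty":0,"tz":0.6,"grip":-1},{"rx":0,"ry":0,"rz":0,"tx":0,"ty":0,"tz":0.2,"grip":-1},{"rx":0,"ry":0,"rz":0,"tx":0,"ty":0,"tz":0,"grip":-1}]'
```

```text
time_s: 7.42
ee_pos: [0.4276, -0.3457, 0.1223]
eef_rot: [3.139, 0.015, 2.382]
force: [0.3, 0.3, -0.2]
grip_width: 0.094
```

```bash
python3 -m pendant '[{"rx":0,"ry":0.2,"rz":0,"tx":0.06,"ty":0,"tz":0.3,"grip":-1},{"rx":0,"ry":0,"rz":0,"tx":0,"ty":0,"tz":0.2,"grip":-1},{"rx":0,"ry":0,"rz":0,"tx":0,"ty":0,"tz":0,"grip":-1}]'
```

```text
time_s: 7.67
ee_pos: [0.427, -0.3447, 0.1038]
eef_rot: [3.139, 0.004, 2.383]
force: [-0.2, 0.1, -0.6]
grip_width: 0.0941
```

```bash
python3 -m pendant '[{"rx":0,"ry":0,"rz":0,"tx":0,"ty":0,"tz":0,"grip":1},{"rx":0,"ry":0,"rz":0,"tx":0,"ty":0,"tz":0,"grip":1},{"rx":0,"ry":0,"rz":0,"tx":0,"ty":0,"tz":0,"grip":1},{"rx":0,"ry":0,"rz":0,"tx":0,"ty":0,"tz":0,"grip":1},{"rx":0,"ry":0,"rz":0,"tx":0,"ty":0,"tz":0,"grip":1},{"rx":0,"ry":0,"rz":0,"tx":0,"ty":0,"tz":0,"grip":1},{"rx":0,"ry":0,"rz":0,"tx":0,"ty":0,"tz":0,"grip":1}]' 20
```

```text
time_s: 8.25
ee_pos: [0.4278, -0.3454, 0.1064]
eef_rot: [3.139, 0.008, 2.383]
force: [0.6, 0.2, -2.0]
grip_width: 0.0557
```

```bash
python3 -m pendant '[{"rx":0,"ry":0.1,"rz":0,"tx":0,"ty":0,"tz":-0.4,"grip":1},{"rx":0,"ry":0,"rz":0,"tx":0,"ty":0,"tz":-0.8,"grip":1},{"rx":0,"ry":0,"rz":0,"tx":0,"ty":0,"tz":-0.8,"grip":1},{"rx":0,"ry":0,"rz":0,"tx":0,"ty":0,"tz":-0.8,"grip":1},{"rx":0,"ry":0,"rz":0,"tx":0,"ty":0,"tz":-0.8,"grip":1},{"rx":0,"ry":0,"rz":0,"tx":0,"ty":0,"tz":-0.4,"grip":1},{"rx":0,"ry":0,"rz":0,"tx":0,"ty":0,"tz":0,"grip":1}]'
python3 - <<'E'
from red import *
w=cam('wrist');cv2.imwrite('pics/w6.png',w['pixels']);o=ctrl.get_obs();print(o['ee_pos'],o['eef_rot'])
E
```

```text
time_s: 8.83
ee_pos: [0.4261, -0.3445, 0.2706]
eef_rot: [3.139, -0.008, 2.383]
force: [0.1, 0.1, -1.7]
grip_width: 0.0557
[ 0.426  -0.3444  0.269 ] [ 3.139  -0.009   2.3825]
```

View pics/w6.png

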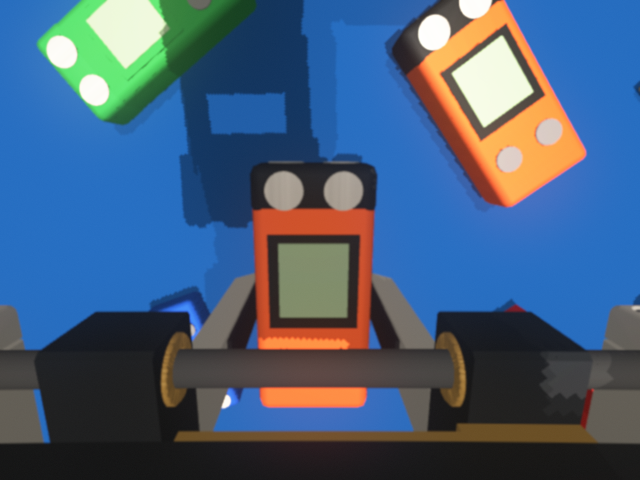

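```bash
python3 - <<'E'
from red import *
w=cam('wrist');o=ctrl.get_obs();p=o['eef_rot'][2];z=o['ee_pos'][2]-.0744
W=onz(w,[(313,164),(313,406),(252,166),(376,166),(261,405),(367,405)],z)-o['ee_pos']
print(np.c_[W[:,:2]@[np.cos(p),np.sin(p)],W[:,:2]@[np.sin(p),-np.cos(p)]])
E
```

```text
[[ 0.0658 -0.0006]
 [-0.0559 -0.0004]
 [ 0.0649 -0.0273]
 [ 0.065   0.0271]
 [-0.0553 -0.0271]
 [-0.0553  0.0275]]
```

```bash
python3 -m pendant '[{"rx":0,"ry":-0.12,"rz":0.6,"tx":0.13,"ty":0.38,"tz":0,"grip":1},{"rx":0,"ry":0,"rz":1,"tx":0.31,"ty":0.74,"tz":0,"grip":1},{"rx":0,"ry":0,"rz":1,"tx":0.37,"ty":0.71,"tz":0,"grip":1},{"rx":0,"ry":0,"rz":1,"tx":0.42,"ty":0.68,"tz":0,"grip":1},{"rx":0,"ry":0,"rz":1,"tx":0.46,"ty":0.65,"tz":0,"grip":1},{"rx":0,"ry":0,"rz":1,"tx":0.51,"ty":0.62,"tz":0,"grip":1},{"rx":0,"ry":0,"rz":1,"tx":0.55,"ty":0.58,"tz":0,"grip":1},{"rx":0,"ry":0,"rz":1,"tx":0.59,"ty":0.54,"tz":0,"grip":1}]'
python3 -m pendant '[{"rx":0,"ry":0,"rz":1,"tx":0.62,"ty":0.5,"tz":0,"grip":1},{"rx":0,"ry":0,"rz":1,"tx":0.65,"ty":0.45,"tz":0,"grip":1},{"rx":0,"ry":0,"rz":1,"tx":0.68,"ty":0.4,"tz":0,"grip":1},{"rx":0,"ry":0,"rz":0.6,"tx":0.5,"ty":0.25,"tz":0,"grip":1},{"rx":0,"ry":0,"rz":0,"tx":0.2,"ty":0.1,"tz":0,"grip":1},{"rx":0,"ry":0,"rz":0,"tx":0,"ty":0,"tz":0,"grip":1}]'
```

```text
time_s: 9.6
ee_pos: [0.5178, -0.1173, 0.2502]
eef_rot: [-3.123, -0.02, 1.821]
force: [0.7, -1.0, -2.6]
grip_width: 0.056
time_s: 10.1
ee_pos: [0.5705, 0.0092, 0.2359]
eef_rot: [-3.099, -0.017, 1.558]
force: [-0.0, 0.2, -2.7]
grip_width: 0.0558
```

```bash
python3 -m pendant '[{"rx":-0.6,"ry":-0.24,"rz":-0.14,"tx":0.4,"ty":0.4,"tz":0,"grip":1},{"rx":0,"ry":0,"rz":0,"tx":0.3,"ty":0.3,"tz":0,"grip":1},{"rx":0,"ry":0,"rz":0,"tx":0,"ty":0,"tz":0,"grip":1},{"rx":0,"ry":0,"rz":0,"tx":0,"ty":0,"tz":0,"grip":1}]'
python3 - <<'E'
from red import *
w=cam('wrist');cv2.imwrite('pics/w7.png',w['pixels']);red(w)
s=cam('scene');cv2.imwrite("pics/s7.png",cv2.resize(s["pixels"][200:400,220:400],None,fx=3,fy=3,interpolation=cv2.INTER_CUBIC))
o=ctrl.get_obs();print(o['ee_pos'],o['eef_rot'])
E
```

```text
time_s: 10.43
ee_pos: [0.5975, 0.0344, 0.2295]
eef_rot: [-3.133, 0.001, 1.572]
force: [0.4, -0.4, -2.6]
grip_width: 0.0559
red ((234.9851531982422, 410.1485290527344), (29.453102111816406, 35.124813079833984), 5.710593223571777) [ 0.5298 -0.1068  0.052 ]
red ((257.3942565917969, 287.9627380371094), (30.015621185302734, 4.287945747375488), 87.61405944824219) [0.5525 0.0036 0.052 ]
[0.5973 0.0342 0.2299] [-3.1334  0.001   1.5707]
```

View pics/w7.png

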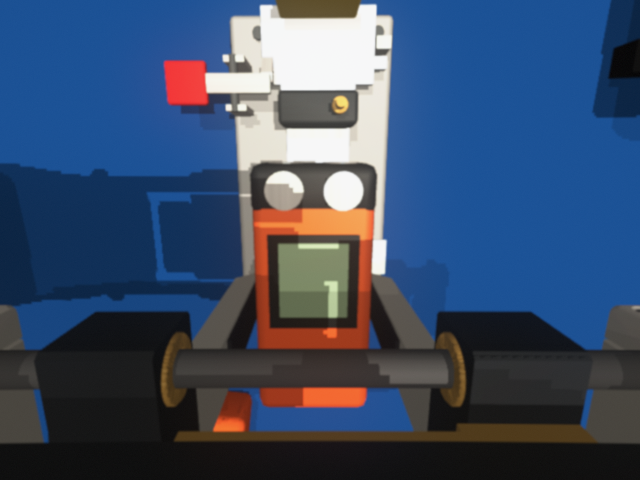

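View pics/s7.png

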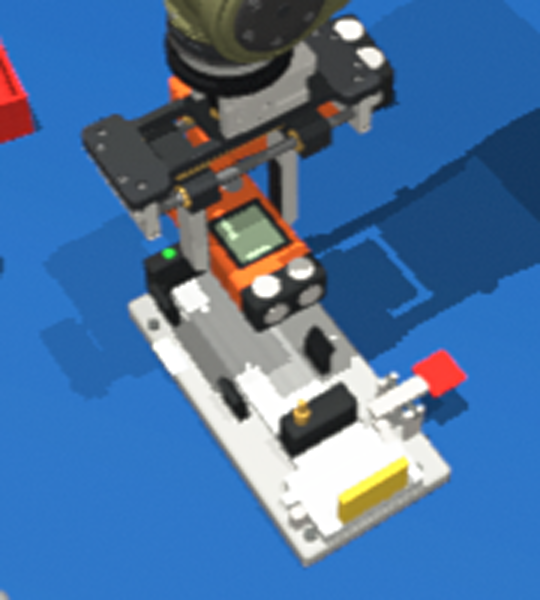

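```bash
python3 - <<'E'
from red import *
w=cam('wrist')
print(onz(w,[(279,127),(357,127)],.061));print(onz(w,[(186,83)],.052));print(onz(w,[(231,16),(392,16)],.018))
o=ctrl.get_obs();print(o['ee_pos'],o['eef_rot'])
E
```

```text
[[0.5727 0.1222 0.061 ]
 [0.6254 0.1222 0.061 ]]
[[0.5091 0.1511 0.052 ]]
[[0.5347 0.2032 0.018 ]
 [0.6532 0.203  0.018 ]]
[0.5974 0.0342 0.2303] [-3.1342  0.001   1.5704]
```

```bash
python3 -m pendant '[{"rx":-0.1,"ry":0,"rz":0.03,"tx":0.1,"ty":0.06,"tz":0.4,"grip":1},{"rx":0,"ry":0,"rz":0,"tx":0,"ty":0,"tz":0.5,"grip":1},{"rx":0,"ry":0,"rz":0,"tx":0,"ty":0,"tz":0.5,"grip":1},{"rx":0,"ry":0,"rz":0,"tx":0,"ty":0,"tz":0,"grip":1},{"rx":0,"ry":0,"rz":0,"tx":0,"ty":0,"tz":0,"grip":1}]'
```

```text
time_s: 11.0
ee_pos: [0.5988, 0.034, 0.1747]
eef_rot: [3.139, 0.001, 1.565]
force: [-0.0, -0.8, -1.2]
grip_width: 0.0558
```

```bash
python3 -m pendant '[{"rx":0,"ry":0,"rz":0,"tx":0.1,"ty":0,"tz":0.2,"grip":1},{"rx":0,"ry":0,"rz":0,"tx":0.04,"ty":0,"tz":0.2,"grip":1},{"rx":0,"ry":0,"rz":0,"tx":0,"ty":0,"tz":0,"grip":1},{"rx":0,"ry":0,"rz":0,"tx":0,"ty":0,"tz":0,"grip":1}]'
python3 - <<'E'
from red import *
w=cam('wrist');cv2.imwrite('pics/w8.png',w['pixels'])
s=cam('scene');cv2.imwrite("pics/s8.png",cv2.resize(s["pixels"][200:400,220:400],None,fx=3,fy=3,interpolation=cv2.INTER_CUBIC))
o=ctrl.get_obs();print(o['ee_pos'],o['eef_rot'])
E
```

```text
time_s: 11.33
ee_pos: [0.5993, 0.0392, 0.1604]
eef_rot: [3.136, 0.001, 1.564]
force: [0.4, 0.6, -1.3]
grip_width: 0.0557
[0.5993 0.0392 0.1604] [3.1355 0.0012 1.5642]
```

View pics/w8.png

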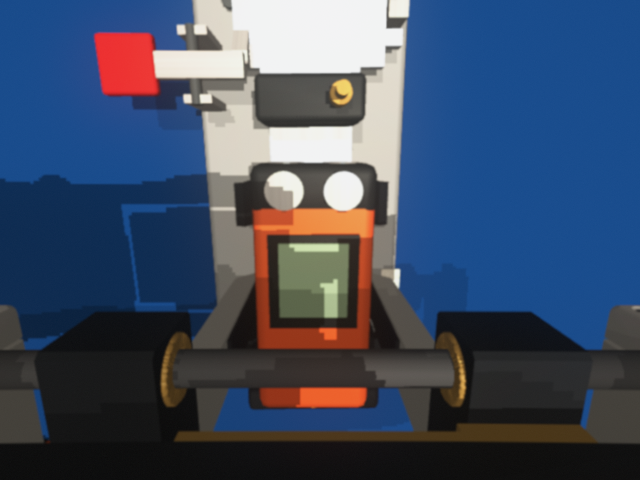

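View pics/s8.png

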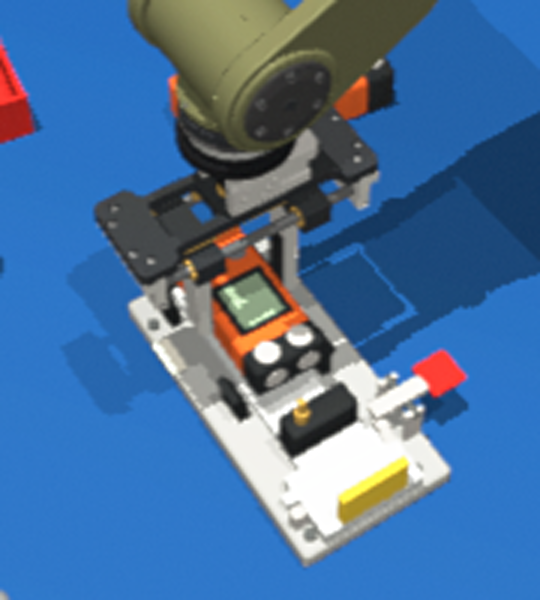

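```bash
python3 -m pendant '[{"rx":0.06,"ry":0,"rz":-0.05,"tx":-0.04,"ty":-0.02,"tz":0.25,"grip":1},{"rx":0,"ry":0,"rz":0,"tx":0,"ty":0,"tz":0.2,"grip":1},{"rx":0,"ry":0,"rz":0,"tx":0,"ty":0,"tz":0.1,"grip":1},{"rx":0,"ry":0,"rz":0,"tx":0,"ty":0,"tz":0,"grip":1},{"rx":0,"ry":0,"rz":0,"tx":0,"ty":0,"tz":0,"grip":1}]'
```

```text
time_s: 11.85
ee_pos: [0.5986, 0.0373, 0.1365]
eef_rot: [3.14, 0.001, 1.568]
force: [-0.4, 0.2, -1.7]
grip_width: 0.0559
```

```bash
python3 -m pendant '[{"rx":0,"ry":0,"rz":0,"tx":0,"ty":0,"tz":0.08,"grip":1},{"rx":0,"ry":0,"rz":0,"tx":0,"ty":0,"tz":0.04,"grip":1},{"rx":0,"ry":0,"rz":0,"tx":0,"ty":0,"tz":0,"grip":1}]'
```

```text
time_s: 12.1
ee_pos: [0.5988, 0.0373, 0.1325]
eef_rot: [3.139, 0.001, 1.568]
force: [0.9, 0.6, -0.5]
grip_width: 0.0556
```

```bash
python3 -m pendant '[{"rx":0,"ry":0,"rz":0,"tx":0,"ty":0,"tz":0.04,"grip":1},{"rx":0,"ry":0,"rz":0,"tx":0,"ty":0,"tz":0,"grip":1}]'
```

```text
time_s: 12.27
ee_pos: [0.5991, 0.0374, 0.1328]
eef_rot: [3.138, 0.001, 1.568]
force: [-0.1, 0.8, -2.3]
grip_width: 0.0559
```

```bash
python3 -m pendant '[{"rx":0,"ry":0,"rz":0,"tx":0,"ty":0,"tz":0.08,"grip":1},{"rx":0,"ry":0,"rz":0,"tx":0,"ty":0,"tz":0,"grip":1}]'; python3 -m pendant '[{"rx":0,"ry":0,"rz":0,"tx":0,"ty":0,"tz":0,"grip":1}]'
```

```text
time_s: 12.43
ee_pos: [0.5995, 0.0374, 0.1317]
eef_rot: [3.137, 0.001, 1.568]
force: [0.2, 0.0, -1.4]
grip_width: 0.0559
time_s: 12.52
ee_pos: [0.5996, 0.0375, 0.1318]
eef_rot: [3.136, 0.001, 1.568]
force: [-0.2, 0.3, -2.5]
grip_width: 0.056
```

```bash
python3 -m pendant '[{"rx":0.05,"ry":0,"rz":0,"tx":0,"ty":-0.02,"tz":0.1,"grip":1},{"rx":0,"ry":0,"rz":0,"tx":0,"ty":0,"tz":0,"grip":1}]'; python3 -m pendant '[{"rx":0,"ry":0,"rz":0,"tx":0,"ty":0,"tz":0,"grip":1}]'
```

```text
time_s: 12.68
ee_pos: [0.6, 0.0375, 0.1299]
eef_rot: [3.135, 0.001, 1.568]
force: [0.7, 0.6, -2.6]
grip_width: 0.0559
time_s: 12.77
ee_pos: [0.6001, 0.0375, 0.1299]
eef_rot: [3.135, 0.001, 1.568]
force: [-0.3, -0.2, -1.3]
grip_width: 0.056
```

```bash
python3 -m pendant '[{"rx":0.03,"ry":0,"rz":0,"tx":0,"ty":0,"tz":0.05,"grip":1},{"rx":0,"ry":0,"rz":0,"tx":0,"ty":0,"tz":0,"grip":1}]'; python3 -m pendant '[{"rx":0,"ry":0,"rz":0,"tx":0,"ty":0,"tz":0,"grip":1}]'
```

```text
time_s: 12.93
ee_pos: [0.6004, 0.0375, 0.1292]
eef_rot: [3.136, 0.001, 1.568]
force: [-0.2, 0.6, -3.2]
grip_width: 0.056
time_s: 13.02
ee_pos: [0.6004, 0.0375, 0.129]
eef_rot: [3.136, 0.001, 1.569]
force: [-0.5, -0.1, 3.7]
grip_width: 0.0561
```

```bash
python3 -m pendant '[{"rx":0,"ry":0,"rz":0,"tx":0,"ty":0,"tz":0,"grip":-0.3},{"rx":0,"ry":0,"rz":0,"tx":0,"ty":0,"tz":0,"grip":-0.6},{"rx":0,"ry":0,"rz":0,"tx":0,"ty":0,"tz":0,"grip":-0.7},{"rx":0,"ry":0,"rz":0,"tx":0,"ty":0,"tz":0,"grip":-0.7},{"rx":0,"ry":0,"rz":0,"tx":0,"ty":0,"tz":0,"grip":-0.7}]'
python3 - <<'E'
from red import *
s=cam('scene');cv2.imwrite("pics/s9.png",cv2.resize(s["pixels"][200:400,220:400],None,fx=3,fy=3,interpolation=cv2.INTER_CUBIC))
w=cam('wrist');cv2.imwrite('pics/w9.png',w['pixels'])
E
```

```text
time_s: 13.43
ee_pos: [0.6001, 0.0375, 0.1276]
eef_rot: [3.137, 0.001, 1.568]
force: [-0.0, -0.8, -0.2]
grip_width: 0.0792
```

View pics/w9.png

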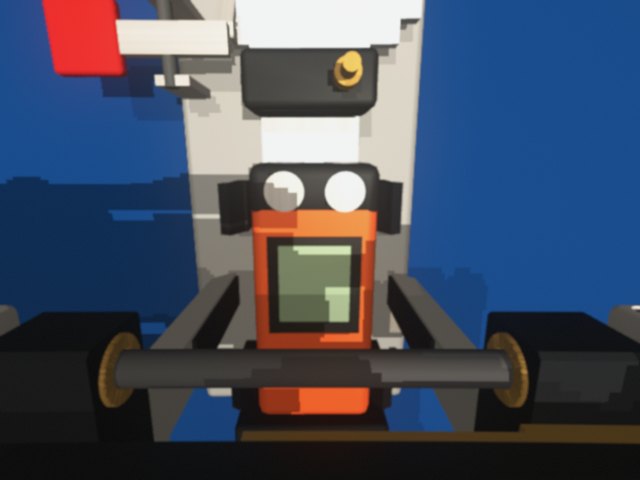

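View pics/s9.png

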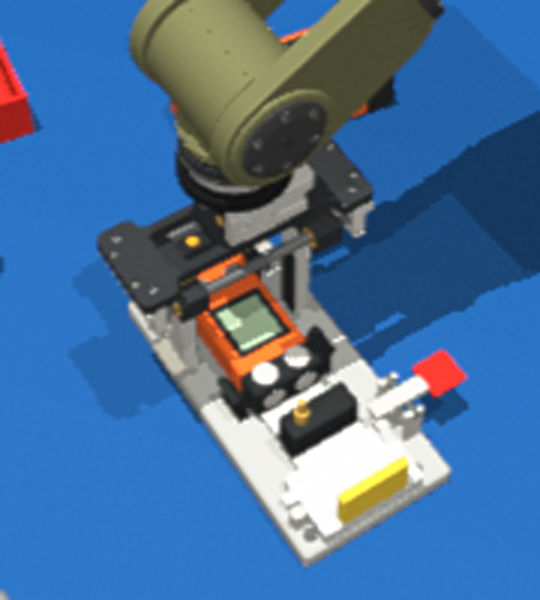

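```bash
python3 -m pendant '[{"rx":0,"ry":0,"rz":0,"tx":0,"ty":0,"tz":-0.3,"grip":-0.7},{"rx":0,"ry":0,"rz":0,"tx":0,"ty":0,"tz":-0.7,"grip":-0.7},{"rx":0,"ry":0,"rz":0,"tx":0,"ty":0,"tz":-0.8,"grip":-0.7},{"rx":0,"ry":0,"rz":0,"tx":0,"ty":0,"tz":-0.8,"grip":-0.7},{"rx":0,"ry":0,"rz":0,"tx":0,"ty":0,"tz":-0.6,"grip":-0.7},{"rx":0,"ry":0,"rz":0,"tx":0.5,"ty":-0.5,"tz":0,"grip":1},{"rx":0,"ry":0,"rz":0,"tx":0.7,"ty":-0.6,"tz":0,"grip":1},{"rx":0,"ry":0,"rz":0,"tx":0,"ty":0,"tz":0,"grip":1}]'
python3 - <<'E'
from red import *
s=cam('scene');cv2.imwrite("pics/s10.png",cv2.resize(s["pixels"][200:400,220:400],None,fx=3,fy=3,interpolation=cv2.INTER_CUBIC))
t=cam('top');cv2.imwrite("pics/t10.png",cv2.resize(t["pixels"][155:245,205:345],None,fx=5.7,fy=5.7,interpolation=cv2.INTER_CUBIC))
w=cam('wrist');red(w)
E
```

```text
time_s: 14.2
ee_pos: [0.554, 0.0861, 0.2678]
eef_rot: [3.135, 0.0, 1.565]
force: [0.6, 0.6, -0.0]
grip_width: 0.063
red ((253.5, 158.0), (34.0, 35.0), 90.0) [0.5092 0.1517 0.052 ]
```

View pics/t10.png

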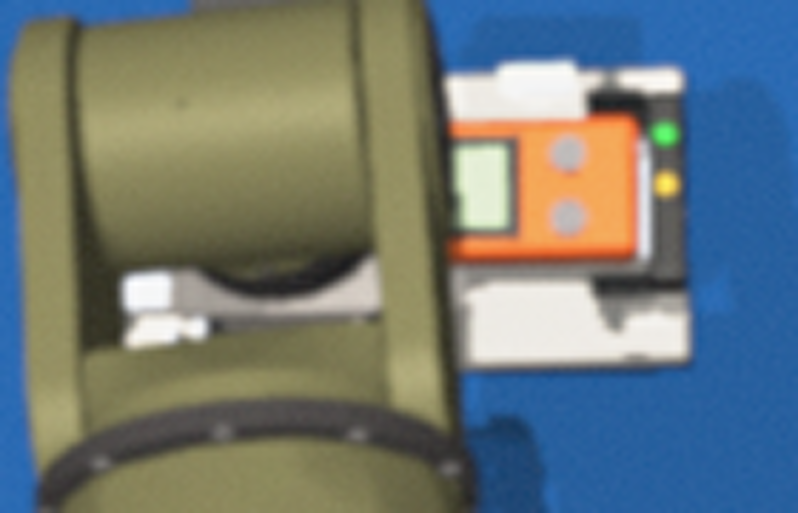

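View pics/s10.png

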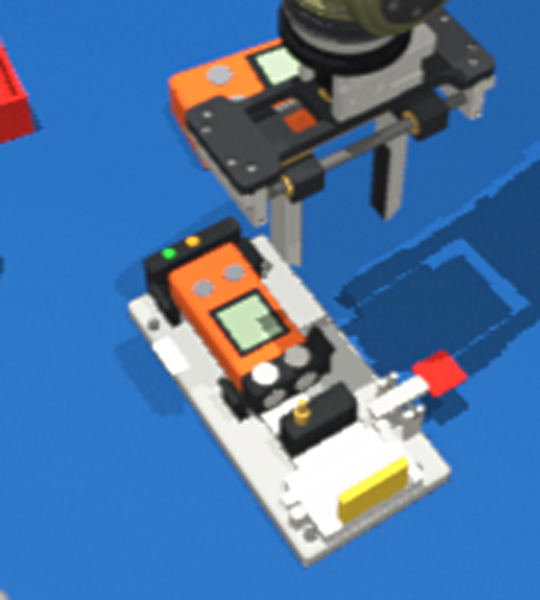

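Detector lies square in the open cradle (sensor end to the cap, about 4 mm gap at the heel). Now to the pad, at about (0.509, 0.151).

```bash
python3 -m pendant '[{"rx":0,"ry":0,"rz":0,"tx":0.8,"ty":-0.55,"tz":0,"grip":1},{"rx":0,"ry":0,"rz":0,"tx":0.8,"ty":-0.6,"tz":0,"grip":1},{"rx":0.08,"ry":0,"rz":0,"tx":0.1,"ty":0,"tz":0.5,"grip":1},{"rx":0,"ry":0,"rz":0,"tx":0,"ty":0,"tz":0.7,"grip":1},{"rx":0,"ry":0,"rz":0,"tx":0,"ty":0,"tz":0.5,"grip":1},{"rx":0,"ry":0,"rz":0,"tx":0,"ty":0,"tz":0,"grip":1},{"rx":0,"ry":0,"rz":0,"tx":0,"ty":0,"tz":0,"grip":1}]'
```

```text
time_s: 14.93
ee_pos: [0.5136, 0.1493, 0.1965]
eef_rot: [3.141, 0.002, 1.557]
force: [0.4, 0.2, 0.6]
grip_width: 0.0051
```

```bash
python3 -m pendant '[{"rx":0,"ry":0,"rz":-0.12,"tx":0.05,"ty":-0.13,"tz":0.4,"grip":1},{"rx":0,"ry":0,"rz":0,"tx":0,"ty":0,"tz":0.35,"grip":1},{"rx":0,"ry":0,"rz":0,"tx":0,"ty":0,"tz":0,"grip":1},{"rx":0,"ry":0,"rz":0,"tx":0,"ty":0,"tz":0,"grip":1}]'
python3 - <<'E'
from red import *
s=cam('scene');cv2.imwrite("pics/s11.png",cv2.resize(s["pixels"][220:390,250:420],None,fx=3,fy=3,interpolation=cv2.INTER_CUBIC))
E
```

```text
time_s: 15.27
ee_pos: [0.5115, 0.1495, 0.17]
eef_rot: [3.137, 0.001, 1.563]
force: [-0.7, -1.4, 0.1]
grip_width: 0.0001
```

View pics/s11.png

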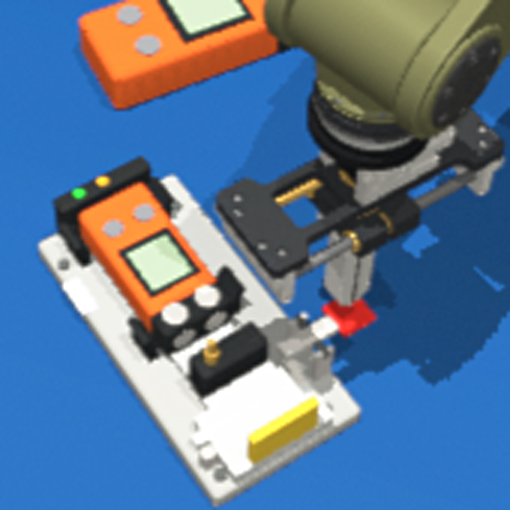

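```bash
python3 -m pendant '[{"rx":0,"ry":0,"rz":0,"tx":0.04,"ty":-0.08,"tz":0.25,"grip":1},{"rx":0,"ry":0,"rz":0,"tx":0,"ty":0,"tz":0.25,"grip":1},{"rx":0,"ry":0,"rz":0,"tx":0,"ty":0,"tz":0.15,"grip":1},{"rx":0,"ry":0,"rz":0,"tx":0,"ty":0,"tz":0.15,"grip":1}]'
```

```text
time_s: 15.65
ee_pos: [0.5101, 0.1511, 0.1398]
eef_rot: [3.13, -0.0, 1.562]
force: [0.9, -0.2, 3.6]
grip_width: 0.0007
```

```bash
python3 -m pendant '[{"rx":0,"ry":0,"rz":0,"tx":0,"ty":0,"tz":0.02,"grip":1},{"rx":0,"ry":0,"rz":0,"tx":0,"ty":0,"tz":0,"grip":1}]'
python3 - <<'E'
from red import *
s=cam('scene');cv2.imwrite("pics/s12.png",cv2.resize(s["pixels"][220:390,250:420],None,fx=3,fy=3,interpolation=cv2.INTER_CUBIC))
E
```

```text
time_s: 15.82
ee_pos: [0.51, 0.1511, 0.1378]
eef_rot: [3.131, 0.0, 1.562]
force: [-1.2, 0.6, 6.7]
grip_width: 0.0008
```

View pics/s12.png

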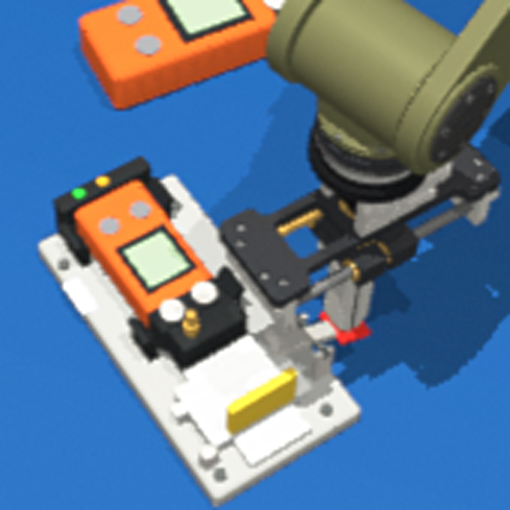

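The head sprang home on the detector. I raise the hand clear and check.

```bash
python3 -m pendant '[{"rx":0,"ry":0,"rz":0,"tx":0,"ty":0,"tz":-0.4,"grip":1},{"rx":0,"ry":0,"rz":0,"tx":0,"ty":0,"tz":-0.7,"grip":1},{"rx":0,"ry":0,"rz":0,"tx":0,"ty":0,"tz":-0.8,"grip":1},{"rx":0,"ry":0,"rz":0,"tx":0,"ty":0,"tz":-0.8,"grip":1},{"rx":0,"ry":0,"rz":0,"tx":-0.7,"ty":-0.7,"tz":-0.2,"grip":1},{"rx":0,"ry":0,"rz":0,"tx":-0.7,"ty":-0.7,"tz":0,"grip":1},{"rx":0,"ry":0,"rz":0,"tx":-0.7,"ty":-0.7,"tz":0,"grip":1},{"rx":0,"ry":0,"rz":0,"tx":-0.5,"ty":-0.5,"tz":0,"grip":1}]'
python3 -m pendant '[{"rx":0,"ry":0,"rz":0,"tx":-0.7,"ty":-0.7,"tz":0,"grip":1},{"rx":0,"ry":0,"rz":0,"tx":-0.5,"ty":-0.5,"tz":0,"grip":1},{"rx":0,"ry":0,"rz":0,"tx":0,"ty":0,"tz":0,"grip":1},{"rx":0,"ry":0,"rz":0,"tx":0,"ty":0,"tz":0,"grip":1}]'
python3 - <<'E'
from red import *
s=cam('scene');cv2.imwrite("pics/s13.png",cv2.resize(s["pixels"][220:390,250:420],None,fx=3,fy=3,interpolation=cv2.INTER_CUBIC))
t=cam('top');cv2.imwrite("pics/t13.png",cv2.resize(t["pixels"][155:245,205:345],None,fx=5.7,fy=5.7,interpolation=cv2.INTER_CUBIC))
cv2.imwrite("pics/t13f.png",t["pixels"])
E
```

```text
time_s: 16.53
ee_pos: [0.4023, 0.0476, 0.258]
eef_rot: [3.131, 0.001, 1.567]
force: [0.5, -0.8, -0.9]
grip_width: 0.0005
time_s: 16.87
ee_pos: [0.3485, -0.0039, 0.2581]
eef_rot: [3.129, 0.002, 1.564]
force: [0.3, 0.2, -0.2]
grip_width: 0.0004
```

View pics/s13.png

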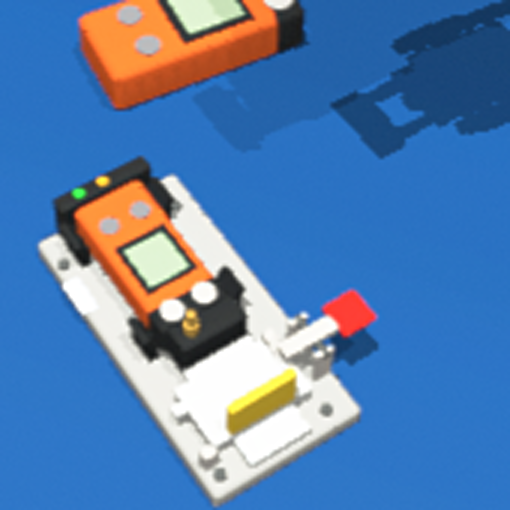

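View pics/t13.png

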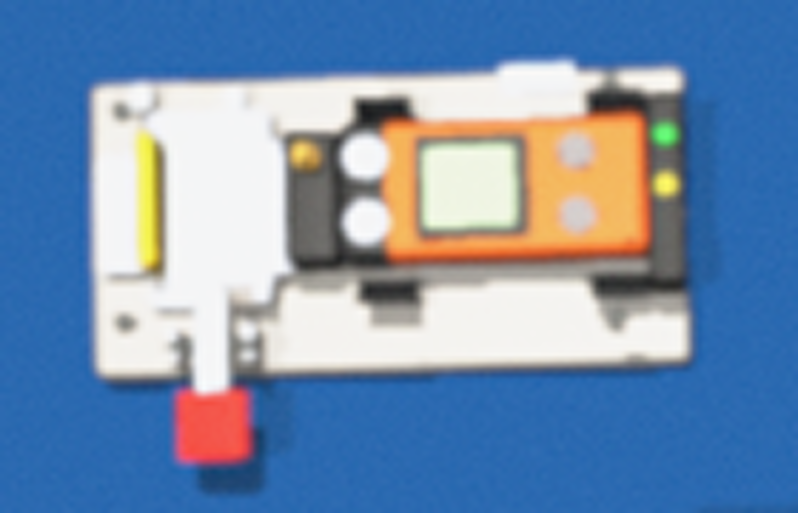

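View pics/t13f.png

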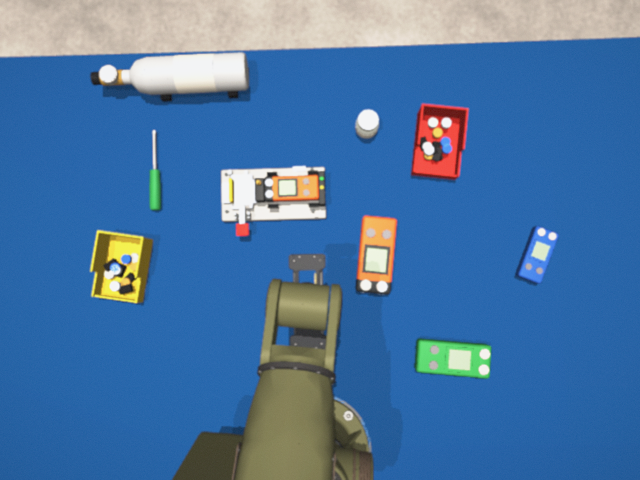

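```bash
python3 - <<'E'
from red import *
t=cam('top')
f=lambda p:np.array(p)/5.7+[205,155]
W=onz(t,f([(385,121),(648,112),(648,250),(385,257)]),.058)[:,:2]
th=1.5669;o=np.array([.596,.0483]);R=np.array([[np.cos(th),-np.sin(th)],[np.sin(th),np.cos(th)]])
L=(W-o)@R;print(L*1000)
T=onz(t,f([(158,135),(158,268)]),.066)[:,:2];print("tab inner",(T-o)@R*1000)
k=max(blobs(mask(t,(5,150,120),(15,255,255))[155:245,205:345].copy()),key=cv2.contourArea);print(cv2.minAreaRect(k))
E
```

```text
[[ 30.5073 -30.6348]
 [-74.8131 -31.6883]
 [-73.6362  23.8539]
 [ 31.3925  24.1627]]
tab inner [[120.261  -25.7248]
 [120.8886  27.5694]]
((90.3849105834961, 32.35282897949219), (25.1501522064209, 45.826271057128906), 87.51044464111328)
```

Looks seated, but the top view suggests about 3–4 mm sideways offset. The tolerance is 5 mm, so I'll check it with the wrist camera.

```bash
python3 -m pendant '[{"rx":0.15,"ry":0,"rz":0,"tx":-0.2,"ty":0.8,"tz":0,"grip":1},{"rx":0,"ry":0,"rz":0,"tx":-0.2,"ty":0.9,"tz":0,"grip":1},{"rx":0,"ry":0,"rz":0,"tx":-0.3,"ty":0.9,"tz":0,"grip":1},{"rx":0,"ry":0,"rz":0,"tx":-0.3,"ty":0.9,"tz":0,"grip":1},{"rx":0,"ry":0,"rz":0,"tx":-0.3,"ty":0.9,"tz":0,"grip":1},{"rx":0,"ry":0,"rz":0,"tx":-0.4,"ty":0.9,"tz":0,"grip":1},{"rx":0,"ry":0,"rz":0,"tx":-0.4,"ty":0.9,"tz":0,"grip":1},{"rx":0,"ry":0,"rz":0,"tx":-0.2,"ty":0.3,"tz":0,"grip":1}]'
python3 -m pendant '[{"rx":0,"ry":0,"rz":0,"tx":0,"ty":0,"tz":0,"grip":1},{"rx":0,"ry":0,"rz":0,"tx":0,"ty":0,"tz":0,"grip":1}]'
python3 - <<'E'
from red import *
w=cam('wrist');cv2.imwrite('pics/w14.png',w['pixels'])
E
```

```text
time_s: 17.68
ee_pos: [0.6243, -0.0903, 0.253]
eef_rot: [-3.14, -0.0, 1.579]
force: [-1.6, -0.3, -0.2]
grip_width: 0.0004
time_s: 17.85
ee_pos: [0.6274, -0.0898, 0.2492]
eef_rot: [-3.136, -0.001, 1.58]
force: [-0.1, 0.6, 0.4]
grip_width: 0.0006
```

View pics/w14.png

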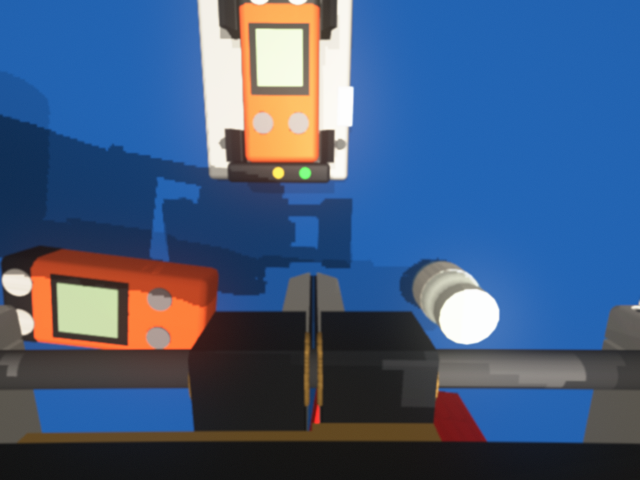

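```bash
python3 - <<'E'
from red import *
w=cam('wrist');cv2.imwrite("pics/w14c.png",cv2.resize(w["pixels"][0:190,190:365],None,fx=4,fy=3.1,interpolation=cv2.INTER_CUBIC))
x=lambda px,z:onz(w,px,z)
print("det rear",x([(245.5,160),(318,160)],.058)[:,:2],"det fwd",x([(242,30),(320,30)],.058)[:,:2])
print("heel top",x([(228,180),(329,180)],.06)[:,:2]);print("base",x([(210,178),(347,178)],.018)[:,:2])
E
```

```text
det rear [[ 0.5742 -0.0235]
 [ 0.6288 -0.0229]] det fwd [[0.575  0.0637]
 [0.6289 0.0642]]
heel top [[ 0.5608 -0.0383]
 [ 0.6373 -0.0375]]
base [[ 0.535  -0.0392]
 [ 0.6546 -0.0379]]
```

View pics/w14c.png

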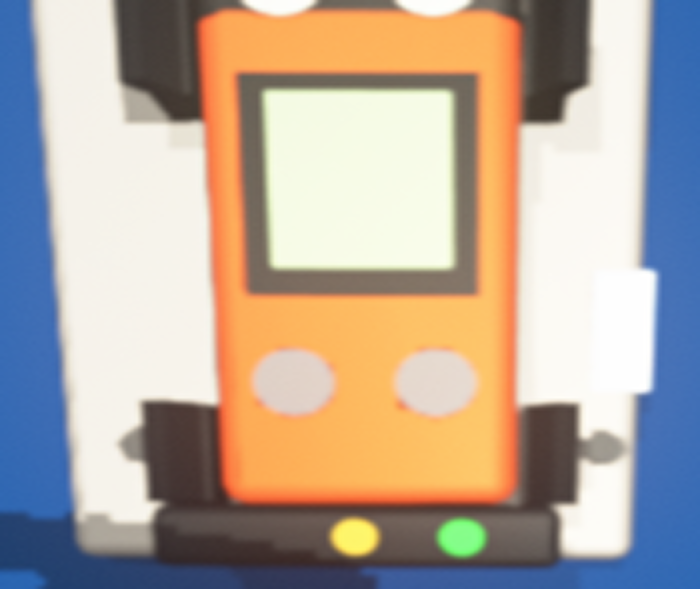

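```bash
python3 -c "
from station import ctrl
o=ctrl.get_obs();print(o['time_s'],o['ee_pos'],o['force'],abs(o['joint_vel']).max());print(ctrl.hand_in())"
```

```text
17.95 [ 0.6264991  -0.08959807  0.24989722] [-0.15064796  0.04276701  0.25077968] 0.03250833692123017
the job is handed in; nothing more can be done
None
```

The detector is clamped in the cradle and let go of. I handed the job in at about 18 s; no verdict was reported.

I drew the gas head to its stop with the closed fingertips, and the catch held it open. I then picked up the smaller orange detector and set it down face up with its sensor end towards the cap. Pressing the red pad about 9–11 mm let the head spring home.

**Last checks:**
- **Clamping:** the detector sits against the heel block with the cap on its sensor end. It looks square, within about 0.02 rad. The pad is back up and the hand is clear.
- **Head position:** the tab's inner face is about 30 mm beyond where it started, matching the clamped value of about 30 mm.
- **Other objects:** the bins, screwdriver and jar look unmoved in the top view.

**Weak points:**
- **Sideways offset:** the detector lies off centre towards -y, by about 2.5–3 mm in the wrist camera and about 3.5–4 mm in the top camera. The ribs should limit it to 3 mm and the tolerance is 5 mm, so I left it.
- **Camera disagreement:** the scene camera placed the cradle 5–7 mm away from where the top camera did, so I relied on the wrist camera.
- **Wrist force:** it reached about 106 N for a moment when the head hit its stop, close to the 120 N limit. I backed off at once.

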